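# Shut the cork box and hold its lock pin out

### The arm

A 6-joint arm with a two-finger parallel gripper is mounted at the origin on a cart in front of the work surface, level with it; the furniture and walls round the work are solid. World frame = base frame: x ahead of the robot, y to its left, z up, the work surface at z = 0. Lengths are in m, angles in rad, forces in N, time in s.
With the tool pointing down it reaches from about 0.35 to 0.975 m from the base axis. Payload 7.1 kg.
Tool frame: the origin (TCP) lies midway between the tips of the shut fingers; the grasp point (between the pads) lies 19 mm behind it; z points along the fingers, y is the line along which they close (so a half turn about z gives the same grasp; the last joint's range is limited). The gripper opens to 88 mm and grips with 3 to 60 N. Pads are 20 mm wide; open, the fingers measure 115 mm over their backs; the gripper's body (75 mm by 178 mm) begins 61 mm behind the grasp point.
Start: joints at [1.204, 0.423, 1.63, -0, 1.089, -0.019], TCP at [0.213, 0.588, 0.223] pointing down, gripper open.
Joint ranges: [-3, 3], [-0.9, 2.11], [0.09, 2.58], [-1.31, 4.45], [0.11, 2.69], [-2.54, 2.54]. Speed limits (rad/s): [2.39, 2.39, 3.01, 3.14, 3.14, 3.14].

### API

Orientations are given as a unit quaternion [w, x, y, z].
In Python, from station import move_pose, movel, movej, command_gripper, wait, inverse_kinematics, read_camera, camera_info, MotionError, job_done, get_time, get_joint_pos, get_qvel, get_effort, get_tcp_pos, get_ee_rot, get_ft_force, get_ft_torque, get_grip_width, get_finger_force gives the robot as it stands. Calls block until the motion is done:
- move_pose(position, orientation): joint-space move of the TCP to a pose.
- movel(position, frame=None, v=0.15, until_force=None): straight line of the TCP; frame=None keeps the orientation; v is the mean speed in m/s. With until_force (N) it stops when the force on the tool has changed by that much, and returns True; else False.
- movej(angles): joint-space move.
- command_gripper(opening): opening from 0.0 (shut) to 1.0 (fully open); the grip force is fixed at half the most; returns when the fingers have stopped.
- wait(seconds).
- inverse_kinematics(position, orientation): joint angles nearest the present ones, or None.
- read_camera(name): name is "side" or "top" or "wrist"; returns the picture (480x640x3 uint8, red, green, blue); there is no depth.
- camera_info(name): a dict with "intrinsics" (3x3 intrinsics, pixels), "T" (4x4, takes a point from camera to world coordinates); the wrist camera has in their place "tool_from_camera" (4x4, takes a point from camera to tool coordinates, whose origin is the TCP and whose axes are the flange's). Camera axes: x right, y up, looking along -z (the intrinsics and any distortion apply to the point x, -y, -z); pixel columns grow to the right and rows downward; lengths in m; the calibration is good to about 2 mm. A picture is of the moment at which its call begins: read the wrist's pose just before it. camera_info takes no time and is no camera call.
A pose or a line that the arm cannot do raises MotionError and nothing moves.
- job_done(): hands the job in; it is judged then, once.
Readings, each from a call of its own:
- get_time(): time.
- get_joint_pos(): joint angles.
- get_qvel(): joint speeds.
- get_effort(): joint torques, N m.
- get_tcp_pos(): TCP position.
- get_ee_rot(): TCP orientation.
- get_ft_force(): force on the tool from outside, world axes, zero at the start.
- get_ft_torque(): the same for the moment, N m.
- get_grip_width(): opening from 0.0 (shut) to 1.0 (fully open).
- get_finger_force(): force on a finger pad.
Only numpy, scipy, OpenCV 4.12 (cv2) and the standard library are available. Lean on these libraries where they do the work, as an engineer would, in place of code of your own. Each camera call takes 0.05 s, during which the arm holds its last target. There are 200 camera calls.

### The job

The box of corks has to go out to the dining room. First slide its cover fully shut over the corks, then pull the sprung lock pin of the dock all the way up by its knob, clear of its hole, and finish while still holding it up there so that I can draw the box away. Leave everything else on the worktop standing where it is.

Things in the scene. Friction and masses are not known exactly. Their poses are not given: they have to be found in the camera images.
- cork_box: Wooden cork box on its dark dock board, fixed to the worktop; 130 x 370 x 84 mm without knobs. Origin: centre of the dock's underside; x the short way (away from the robot at zero yaw), y the long way, z up. Box: x +-55 mm, y -175 to +85 mm, side lips end at z 80 mm. Open cork compartment at y -40 to +75 mm; the rest is a closed deck where the open cover parks.
- box_cover (a joint): Slide of the flat wooden cover (96 x 121 x 6 mm, top at z 73 mm). 0 = fully shut over the compartment, against a stop; grows as it opens, to 0.115 m. The cover opens toward the box's -y and shuts toward its +y. About 1.5 N of friction; it stays where it is left.
- cover_grip (a point): Point in the upright dark wooden grip bar on the middle of the cover, 91 mm above the worktop. The bar is 40 mm along the box's x, 14 mm thick along the box's y, and rises from the cover top at z 73 mm to z 105 mm; it moves with the cover, and its axes are the box's.
- pin_tip (a point): Centre of the lower end of the lock pin; 18 mm below the mouth of the hole when the pin is down, 6 mm above it when fully pulled.
- seat_hole (a point): Mouth of the 12 mm seat hole in the box's 6 mm thick steel tongue, 36 mm above the worktop, straight under the knob, at x 0, y +145 mm of the box. Over it stands the dock's steel bracket (x +-17 mm, y +129 to +175 mm of the box, top 84 mm above the worktop, with a sleeve of radius 8.5 mm up to 95 mm) that guides the pin.
- bitters: Small bitters bottle, 43 mm across, 142 mm tall, standing behind the box; bystander. Origin: centre of its underside.
- jigger: Copper double jigger, 43 mm across, 84 mm tall, standing behind the box; bystander. Origin: centre of its underside.
- tea_tin: Round tea tin, 60 mm across, 98 mm tall, to the left; bystander. Origin: centre of its underside.
- spice_jar: Spice jar, 47 mm across, 98 mm tall, to the left; bystander. Origin: centre of its underside.
- candle: Candle in a glass, 76 mm across, 90 mm tall, to the right; bystander. Origin: centre of its underside.
- lock_pin: The sprung steel lock pin (8 mm thick, upright) with its knob. Origin: centre of its lower end, 18 mm above the worktop when down in its hole. It slides straight up only, by 24 mm to a stop; its tip leaves the hole after 18 mm. The spring pulls it down with 4 N when down, about 8 N at the stop; it snaps back if let go.
- pull_knob (a point): Middle of the black upright cylindrical knob on top of the lock pin, 26 mm in diameter, 28 mm tall; 117 mm above the worktop when the pin is down (knob from 100 to 128 mm); rises with the pin.

How it is judged:
By the outcome, as a careful person would: the job done as asked, in the order asked, and still so for the second after the job is handed in, while the arm keeps its last pose, push and grip.
It also fails if it takes over 35 s, if anything falls off the work surface, if the arm or the gripper's body presses on something with over 40 N, if the wrist force passes 120 N, or if a joint passes its speed limit or range.

## Working session

There is one attempt and no reset: what is moved stays moved. The work goes in short steps, each a Python script; the robot and the scene stay as the last script left them, time stands still between calls to the robot, and variables do not carry over. Pictures are saved under pics/ and viewed, at most 10 in all, crops included, and the job is handed in when it is done.

```bash
mkdir -p pics
python3 - <<'E'
from station import *
import cv2
for n in ("top","side"):
    cv2.imwrite(f"pics/{n}0.png",read_camera(n)[:,:,::-1]); c=camera_info(n); print(n,c)
print(get_time(),get_ee_rot(),get_tcp_pos())
E
```

```text
top {'intrinsics': array([[612.00793594,   0.        , 320.03976659],
       [  0.        , 612.00793594, 240.18494771],
       [  0.        ,   0.        ,   1.        ]]), 'T': array([[ 0.36399365,  0.79534998, -0.48469272, -0.4185743 ],
       [-0.93139926,  0.31194623, -0.18757656, -0.38865131],
       [ 0.00200905,  0.51971912,  0.85433483,  1.78597695],
       [ 0.        ,  0.        ,  0.        ,  1.        ]])}
side {'intrinsics': array([[467.81495856,   0.        , 321.30390532],
       [  0.        , 467.81495856, 240.29555625],
       [  0.        ,   0.        ,   1.        ]]), 'T': array([[-0.9994365 , -0.00868926,  0.03242188,  0.5688963 ],
       [ 0.03086674, -0.61742484,  0.78602405,  0.93061512],
       [ 0.01318811,  0.78658188,  0.61734513,  0.85717255],
       [ 0.        ,  0.        ,  0.        ,  1.        ]])}
0.1 [-1.23499285e-04  1.73011034e-01  9.84919661e-01 -6.54448055e-04] [0.2128147  0.58715199 0.22201318]
```

View pics/top0.png

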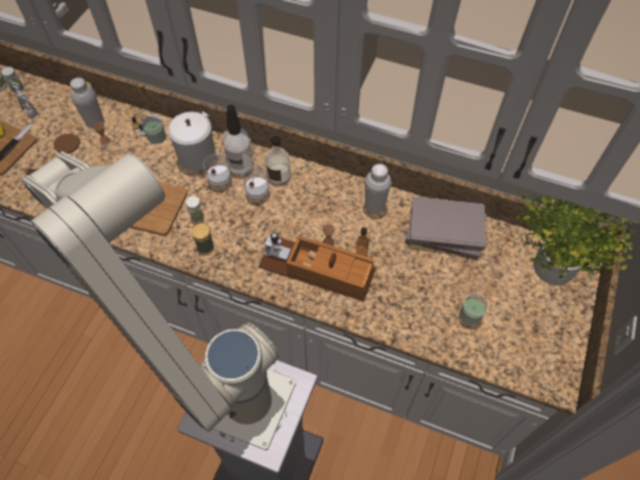

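View pics/side0.png

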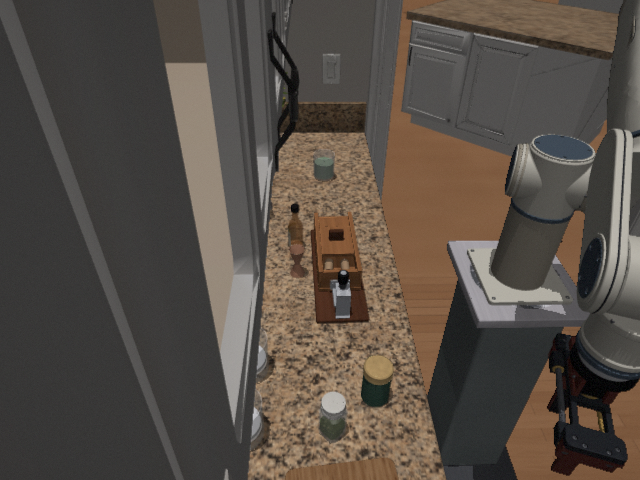

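Run:
```python
import cv2,numpy as np
a=cv2.imread("pics/top0.png")[220:310,250:390]; b=cv2.imread("pics/side0.png")[195:330,290:390]
a=cv2.resize(a,None,fx=5,fy=5,interpolation=2)[:, :]; b=cv2.resize(b,None,fx=4,fy=4,interpolation=2)
cv2.imwrite("pics/ta.png",a);cv2.imwrite("pics/sb.png",b)
```

```text
(no output)
```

View pics/ta.png

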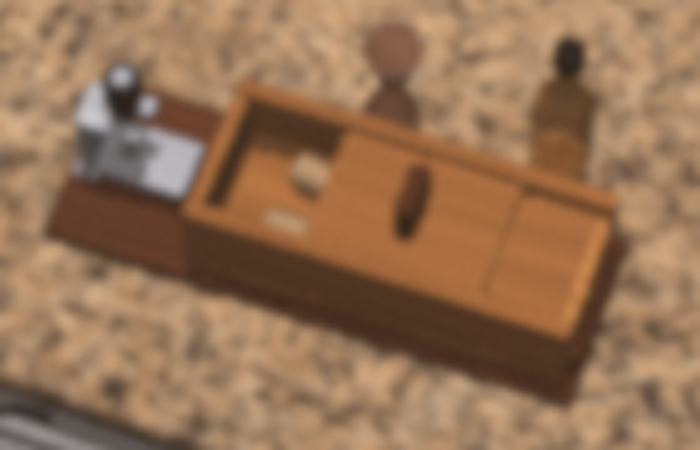

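View pics/sb.png

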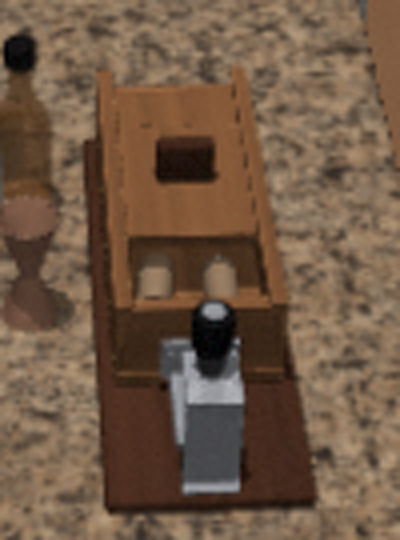

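```bash
cat > h.py <<'E'
from station import *
import numpy as np, cv2
def ray(n,u,v):
    c=camera_info(n);K=c["intrinsics"];T=c["T"]
    d=T[:3,:3]@[(u-K[0,2])/K[0,0],-(v-K[1,2])/K[1,1],-1]
    return T[:3,3],d/np.linalg.norm(d)
def plane(n,u,v,z):
    o,d=ray(n,u,v); return o+d*(z-o[2])/d[2]
def tri(p,q):
    o,d=ray("top",*p);o2,d2=ray("side",*q)
    s=np.linalg.lstsq(np.c_[d,-d2],o2-o,rcond=None)[0]
    a=o+s[0]*d;b=o2+s[1]*d2;return (a+b)/2,np.linalg.norm(a-b)
E
python3 - <<'E'
from h import *
np.set_printoptions(precision=4,suppress=True)
t=lambda x,y:(250+x/5-.4,220+y/5-.4); s=lambda x,y:(290+x/4-.4,195+y/4-.4)
print("knob",tri(t(123,92),s(213,335)),plane("top",*t(123,92),.117),plane("side",*s(213,335),.117))
print("grip",tri(t(413,202),s(185,160)),plane("top",*t(413,202),.091),plane("side",*s(185,160),.091))
for p in [(185,212),(248,85),(615,195),(572,340)]: print("lip",plane("top",*t(*p),.08))
for p in [(120,305),(287,303),(238,70),(101,72)]: print("lipS",plane("side",*s(*p),.08))
for p in [(107,510),(315,500)]: print("dockS",plane("side",*s(*p),.005))
print("bottle",tri(t(568,50),s(20,50)),"jig",tri(t(393,40),s(30,212)))
print(camera_info("wrist"))
E
```

```text
knob (array([0.4851, 0.1207, 0.1079]), np.float64(0.004290792352344001)) [0.4824 0.1173 0.117 ] [0.4844 0.1321 0.117 ]
grip (array([ 0.4895, -0.0778,  0.0856]), np.float64(0.003534813869999595)) [ 0.4885 -0.0793  0.091 ] [ 0.4887 -0.0692  0.091 ]
lip [0.4344 0.0556 0.08  ]
lip [0.5372 0.0544 0.08  ]
lip [ 0.5464 -0.196   0.08  ]
lip [ 0.4382 -0.2046  0.08  ]
lipS [0.5361 0.0639 0.08  ]
lipS [0.432  0.0637 0.08  ]
lipS [ 0.4428 -0.191   0.08  ]
lipS [ 0.5428 -0.1896  0.08  ]
dockS [0.546  0.1649 0.005 ]
dockS [0.4194 0.1593 0.005 ]
bottle (array([ 0.602 , -0.1395,  0.1354]), np.float64(0.005306065221153788)) jig (array([ 0.5958, -0.0223,  0.0877]), np.float64(0.007392409557529126))
{'intrinsics': array([[379.7446,   0.    , 318.5048],
       [  0.    , 379.7446, 239.8912],
       [  0.    ,   0.    ,   1.    ]]), 'tool_from_camera': array([[-0.0002,  0.969 ,  0.2471,  0.0668],
       [ 1.    ,  0.0002, -0.0001, -0.001 ],
       [-0.0002,  0.2471, -0.969 , -0.1624],
       [ 0.    ,  0.    ,  0.    ,  1.    ]])}
```

```bash
cat >> h.py <<'E'
from scipy.spatial.transform import Rotation as Rn
def q(psi): return np.array([0,-np.sin(psi),np.cos(psi),0.])
def wplane(p,R,u,v,z):
    c=camera_info("wrist");K=c["intrinsics"];T=c["tool_from_camera"]
    o=p+R@T[:3,3]; d=R@T[:3,:3]@np.array([(u-K[0,2])/K[0,0],-(v-K[1,2])/K[1,1],-1])
    return o+d*(z-o[2])/d[2]
def rot():
    w=get_ee_rot(); return Rn.from_quat(np.r_[w[1:],w[0]]).as_matrix()
E
python3 - <<'E'
from h import *
print(np.round(inverse_kinematics([.49,.02,.25],q(.025)),2))
move_pose([.49,.02,.25],q(.025))
p,R=np.array(get_tcp_pos()),rot(); im=read_camera("wrist")
np.savez("w1.npz",p=p,R=R); cv2.imwrite("pics/w1.png",im[:,:,::-1]); print(p,get_time())
E
```

```text
[ 0.02  0.19  1.9  -0.    1.06 -1.6 ]
[0.4901035  0.02054479 0.2500075 ] 2.4083
```

View pics/w1.png

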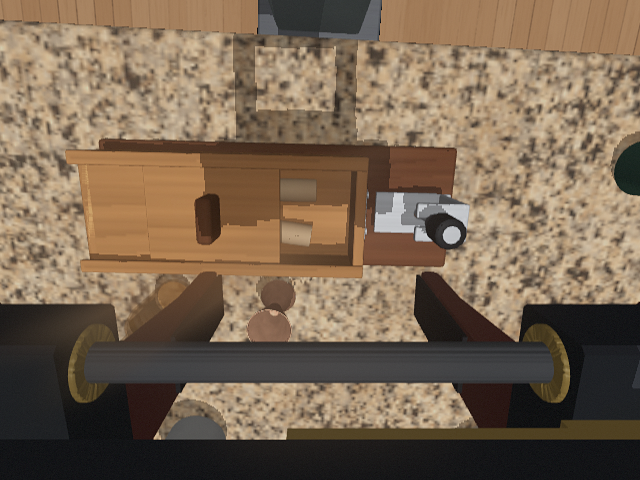

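Run:
```python
from h import *
np.set_printoptions(precision=4,suppress=True)
d=np.load("w1.npz");p,R=d["p"],d["R"]
im=cv2.imread("pics/w1.png")
print("knob",wplane(p,R,452,235,.128))
for u in [(68,150),(368,157),(82,271),(362,277)]: print("lip",wplane(p,R,*u,.08))
for u in [(195,218),(209,218),(220,218)]: print("grip",wplane(p,R,*u,.105),wplane(p,R,*u,.073))
cv2.imwrite("pics/w1c.png",cv2.resize(np.hstack([im[180:260,180:250],im[180:260,400:480]]),None,fx=5,fy=5,interpolation=2))
```

```text
knob [0.4864 0.1223 0.128 ]
lip [ 0.4396 -0.1967  0.08  ]
lip [0.4325 0.059  0.08  ]
lip [ 0.5483 -0.196   0.08  ]
lip [0.5411 0.0624 0.08  ]
grip [ 0.4879 -0.0824  0.105 ] [ 0.4947 -0.0927  0.073 ]
grip [ 0.4873 -0.0709  0.105 ] [ 0.494 -0.08   0.073]
grip [ 0.4869 -0.0619  0.105 ] [ 0.4935 -0.07    0.073 ]
```

View pics/w1c.png

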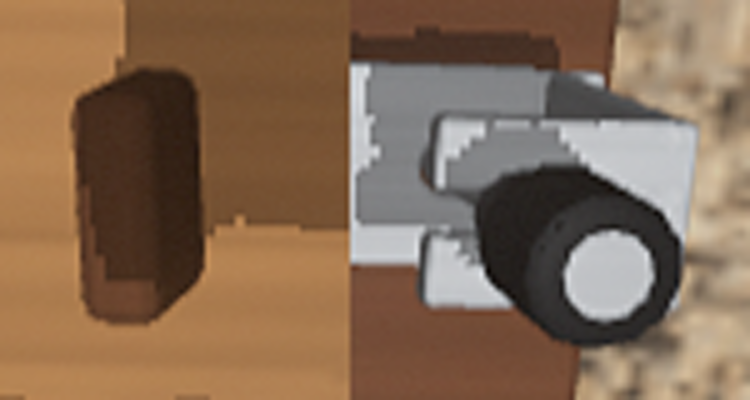

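Run:
```python
from h import *
Q=q(.028); ax=lambda y:.486+.028*(.1215-y)
command_gripper(0.0)
move_pose([ax(-.122),-.122,.16],Q)
movel([ax(-.122),-.122,.082],v=.15)
print(movel([ax(.01),.01,.082],v=.05,until_force=8),get_tcp_pos(),get_ft_force(),get_time())
p=np.array(get_tcp_pos())
np.save("pend.npy",p)
movel([ax(p[1]-.02),p[1]-.02,.09]); movel([ax(p[1]-.02),p[1]-.02,.25],v=.25)
command_gripper(1.0)
move_pose([.486,.1215,.20],Q)
P,R=np.array(get_tcp_pos()),rot(); im=read_camera("wrist"); np.savez("w2.npz",p=P,R=R); cv2.imwrite("pics/w2.png",im[:,:,::-1]); print(P,get_time())
```

```text
True [ 0.49023071 -0.02470507  0.08196158] [-0.51353352 -7.5749727   1.94252859] 6.9
[0.48622067 0.12112187 0.20021969] 10.1333
```

View pics/w2.png

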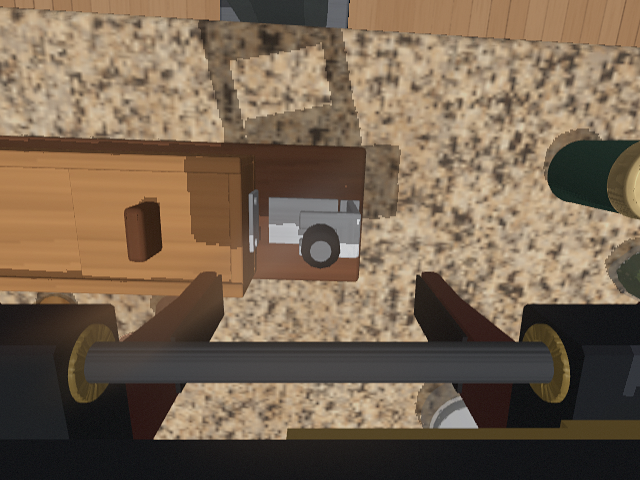

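The wrist picture shows the cover against the end wall with no opening left (cover edge about u=230–243). The knob top is at (320,251), so I'll grasp it there.

Run:
```python
from h import *
np.set_printoptions(precision=4,suppress=True)
d=np.load("w2.npz"); k=wplane(d["p"],d["R"],320,251,.128); print("knob",k)
assert np.hypot(k[0]-.486,k[1]-.1215)<.008
x,y=(k[0]+.486)/2,(k[1]+.1215)/2
movel([x,y,.15]); movel([x,y,.098],v=.08)
command_gripper(0.0); f0=np.array(get_ft_force()); print("grip",get_grip_width()*88,get_finger_force(),f0,get_tcp_pos())
for z in (.110,.119): print(movel([x,y,z],v=.03,until_force=20),get_tcp_pos(),np.array(get_ft_force()))
s=movel([x,y,.126],v=.02,until_force=6); print(s,get_tcp_pos(),np.array(get_ft_force()),get_grip_width()*88,get_time())
cv2.imwrite("pics/s3.png",cv2.resize(np.hstack([read_camera("side")[195:330,290:390,::-1],]),None,fx=4,fy=4,interpolation=2))
```

```text
knob [0.4862 0.121  0.128 ]
grip 25.27101872772866 29.999779164791107 [-1.0776  5.7265 -0.4121] [0.4861 0.1221 0.098 ]
False [0.486  0.122  0.1096] [ 1.2977  5.885  -5.8316]
False [0.486  0.122  0.1185] [ 1.0256  5.9502 -7.9433]
True [0.4859 0.1222 0.1218] [ 2.6442  1.9792 -9.0872] 25.46253604591889 13.6917
```

View pics/s3.png

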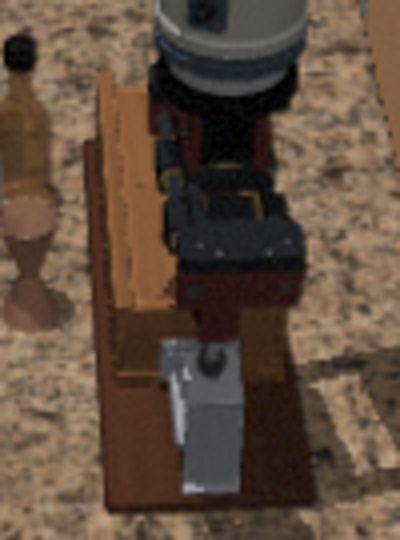

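The gripper has lifted the knob off the bracket, and pin and sleeve show below the fingers at about (212,360). Force followed the spring with no slip, and it hit the stop at 23.8 mm.

Run:
```python
from h import *
wait(.5); print(get_tcp_pos(),get_ft_force(),get_finger_force(),get_grip_width()*88,get_time())
print(job_done())
```

```text
[0.48585827 0.12216147 0.12176856] [ 3.87539316  2.41087998 -8.40558604] 29.99858558177948 25.389785092220936 14.2417
the job is handed in; nothing more can be done
None
```

The cover is shut against its stop, and the arm is holding the lock pin up about 24 mm, at its stop and clear of the hole; I handed the job in at 14.2 s with nothing else on the worktop touched.

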